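# Re-index the stop on a welding fixture rail

## Task

Lift the orange-tabbed stop out of its notch in the middle of the rail, shift it along to the next notch on the side of the yellow flag, feel for that notch and let the stop down fully home in it. Then swing the red-ended clamp lever down flat to lock the rail, let go, and leave the tube, plate, spray can, square and tin where they are.

Things in the scene. Friction and masses are not known exactly. Their poses are not given: they have to be found in the camera images.
- rail: Fixed blue stop rail, 40 mm wide, 290 mm long, on a grey foot, with a grey lever block at its +y end. Origin: on the table under the rail's middle; x across the rail, y along it, z up. Its top is 58 mm above the table; the start notch is cut in it at y = 0. Next notches: in bare-steel keepers near y = +80 and -80 mm. Nothing of it gives.
- mark_left (a point): Mark at y = +80 mm of the rail, on its mid-line, 60 mm above the table: level with the top of the keeper there. A keeper is 71 mm long, 40 mm wide, with a notch in its middle, 19 mm long (along y), 18 mm deep, open across x. It was set by hand: its notch centre lies up to 12 mm either way along y from the mark, is not measured, and must be felt or seen.
- mark_right (a point): The same mark at y = -80 mm of the rail, for the other, equal keeper, whose notch also lies up to 12 mm either way along y.
- flag: Yellow flag, 28 mm wide, 48 mm tall, fixed on the table 75 mm to the +x side of the rail at y = +80 or -80 mm; it tells which keeper is wanted. Origin: under its middle. (A like grey flag, not listed, stands at the other keeper.)
- stop_tab (a point): Centre of the stop's upright orange tab: 46 mm along x, 14 mm thick along y (take it across these), 60 mm tall. It is 100 mm above the table in the start notch, 102 mm when home in a keeper's notch, 114 mm when the tongue only rides on a keeper's top; it can stand there when let go, but is not home. The loose steel stop weighs about 0.55 kg (by a quarter more or less).
- stop_crown (a point): Middle of the underside of the stop's crown (60 x 60 mm, 12 mm thick), 42 mm below the tab's centre; it rests on the rail when home; axes then as the rail's. Below it hang a tongue, 16 mm along y, 36 mm across, 12 mm down into the notch, and two cheeks, 60 mm long, 34 mm down, straddling the rail with 2 mm play each side. A brass nose reaches 63 mm to -x.
- lever (a joint): Angle of the clamp lever: 0 lying flat across the rail's end block (shut, locked), growing as its free end rises to upright (1.57). It stays where it is left; about 4 N at the red end moves it. A stop holds it at 0.
- lever_hinge (a point): Hinge axis of the clamp lever, along the rail's y, in the rail frame at (45, 185, 77) mm. From it the lever points to the rail's -x when shut and up when open, so its free end swings over towards -x and down. A bar 16 mm wide (along y), 10 mm thick, its mid-line through the axis; cheeks guard its first 12 mm.
- lever_grip (a point): Centre of the lever's red end, 50 mm long, 22 mm wide, 16 mm thick, 90 mm from the hinge axis (so the red spans 65 to 115 mm).
- tube_mid (a point): Middle of a loose steel square tube 40 x 40 x 160 mm lying on the table; bystander.
- plate_mid (a point): Middle of a loose dark steel plate 80 x 150 x 8 mm lying on the table; bystander.
- spray_mid (a point): Middle of a standing spray can, 60 mm across, 190 mm tall; bystander.
- square_mid (a point): Near the foot of a blue magnetic square, 90 mm long, 16 mm wide, 90 mm tall; bystander.
- tin_mid (a point): Middle of an aluminium tin, 76 mm across, 100 mm tall; bystander.

How it is judged:
By the outcome, as a careful person would: the job done as asked, in the order asked, and still so for the second after the job is handed in, with the robot touching nothing.
It also fails if it takes over 54 s, if anything falls off the work surface, if the arm or the gripper's body presses on something with over 40 N, if the wrist force passes 120 N, or if a joint passes its speed limit or range.

## Robot

A 7-joint arm with a two-finger parallel gripper is mounted at the origin on the work surface. World frame = base frame: x ahead of the robot, y to its left, z up, the work surface at z = 0. Lengths are in m, angles in rad, forces in N, time in s.
With the tool pointing down it reaches from about 0.4 to 0.85 m from the base axis. Payload 4.5 kg.
Tool frame: the origin (TCP) lies on the centre line of the jaws, within the pads' length; the fingertips stand env.tips_ahead ahead of it and the grasp point (between the pads) lies 11 mm behind it (env.tips_ahead is the distance from the TCP to the fingertips, in m); z points along the fingers, y is the line along which they close (so a half turn about z gives the same grasp; the last joint's range is limited). The gripper opens to 85 mm and grips with 20 to 120 N. Pads are 22 mm wide; open, the fingers measure 114 mm over their backs; the gripper's body (76 mm by 85 mm) begins 54 mm behind the grasp point. The pads swing forward as they close: fully open they stand 13 mm farther back than shut.
Start: joints at [1.15, 0.689, -0.195, 1.565, 0.157, 0.902, -0.215], TCP at [0.275, -0.561, 0.239] pointing down, gripper open.
Joint ranges: [-3.01, 3.01], [-0.46, 2.08], [-1.47, 1.51], [0.13, 2.56], [-1, 4.14], [0.04, 2.09], [-2.66, 2.66]. Speed limits (rad/s): [2.57, 2.57, 3.14, 3.14, 3.14, 3.14, 3.14].

## Interface

Orientations are given as a 3x3 rotation matrix whose columns are the frame's x, y, z axes.
In Python, from workcell import env gives the robot as it stands.
- The arm moves only by the tool apply_moves, never from a script. Its argument "steps" is a list of rows, each an object of numbers: "x", "y", "z": the shift along the tool's x, y, z as a fraction of full scale; "rx", "ry", "rz": the turn, a rotation vector about the tool's x, y, z as a fraction of full scale; "grip": the gripper command: -1 is fully open, 1 is shut, values between are in proportion. A call has 1 to 5 rows; each row shifts and turns the commanded pose from where the row before left it, along the tool's axes as they then stand; what a row does not reach is not made up. Full scale, the value 1, is 0.03 m for a shift and 0.1 rad for a turn. A row lasts 1/12 s, in which the tool goes at most 41.7 mm and 7.16 degrees, less where a joint would pass 70% of its speed; a pose out of reach is approached as far as the arm can. A call with a number of a shift or a turn outside -1 to 1 is refused whole. A call with a gripper value outside its range is refused whole. The fingers move at their own pace and stop on an object; "squeeze" is the grip in N (left out, the last holds). Time passes only in rows, so rows that do not move let the fingers close. It gives the time, the measured TCP pose, the force, the opening and the grip force at its end, in the units of the state.
- env.get_state(): the state, without advancing time (a new reading comes with each control period).
- env.capture(name): name is "scene" or "side" or "wrist"; returns (picture, depth): 420x560x3 uint8, red, green, blue; 420x560 float32, m along the optical axis (not along the pixel's ray), 0 where there is no reading.
- env.get_calibration(name): a dict with "intrinsics" (3x3 intrinsics, pixels), "distortion" ([k1, k2, p1, p2, k3] as OpenCV has them; the pictures are not rectified), "extrinsics" (4x4, takes a point from camera to world coordinates). Camera axes: x right, y up, looking along -z (the intrinsics and any distortion apply to the point x, -y, -z); pixel columns grow to the right and rows downward; lengths in m; the calibration is good to about 2 mm. A picture is of the moment at which its call begins: read the wrist's pose just before it. get_calibration takes no time and is no camera call; for the wrist camera it gives the pose at the moment of the call.
- env.job_done(): hands the job in; it is judged then, once.
Trained networks look in the newest picture that a camera, given by its name, has taken for a name from the list of things; names that differ only in an ending like _2 or _b are one class to them, and where a whole thing is asked for, a point or a joint stands for the part that bears it (a point fixed in the world has none). Each returns a list of dicts, best first, with "confidence" (0 to 1); they miss things now and then, are a little off and sometimes report something else, mostly with a low value. They report only what shows in the picture. A call takes as long as a camera call.
- env.search_frame(query, camera): "box" ([left, top, right, bottom] in pixels, round what is visible of it).
- env.place_of(query, camera): "point" ([column, row] in pixels: a listed point, or the origin of a listed thing).
The state is a dict: "time": time; "joint_positions": joint angles; "qvel": joint speeds; "joint_efforts": joint torques, N m; "eef_pos": TCP position; "ee_rot": TCP orientation; "contact_force": force on the tool from outside, world axes, zero at the start; "torque": the same for the moment, N m; "width": finger opening in m; "grasp_force": force on a finger pad.
Only numpy, scipy, OpenCV 4.12 (cv2) and the standard library are available. Lean on these libraries where they do the work, as an engineer would, in place of code of your own. Each camera call takes 0.05 s, during which the arm holds its last target. There are 200 camera calls.

## Working session

There is one attempt and no reset: what is moved stays moved. The work goes in short steps, Python scripts to look and compute and a tool call to move; the robot and the scene stay as the last step left them, time stands still between calls to the robot, and variables do not carry over. Pictures are saved under pics/ and viewed, at most 10 in all, crops included, and the job is handed in when it is done.

Besides the shell and the picture viewer there is one more tool, called by a JSON object that holds its "api" and its "payload". apply_moves: Moves the arm, as the interface text tells. Shift numbers are shares of 0.03 m and turn numbers shares of 0.1 rad, none past 1 either way. Its arguments: {"type":"object","properties":{"steps":{"type":"array"},"squeeze":{"type":"number"}},"required":["steps"]}

```bash
mkdir -p pics; ls; cat > h.py <<'E'
import numpy as np, cv2
from workcell import env
def ray(cam,px,cal=None):
    c=cal or env.get_calibration(cam)
    K=np.array(c["intrinsics"]);d=np.array(c["distortion"]);T=np.array(c["extrinsics"])
    u=cv2.undistortPoints(np.array([[px]],float),K,d)[0,0]
    return T,np.array([u[0],-u[1],-1.0])
def at_z(cam,px,z,cal=None):
    T,r=ray(cam,px,cal);r=T[:3,:3]@r;o=T[:3,3];return o+r*(z-o[2])/r[2]
def by_depth(cam,px,D,cal=None):
    T,r=ray(cam,px,cal);c,w=int(round(px[0])),int(round(px[1]))
    p=D[max(0,w-2):w+3,max(0,c-2):c+3];p=p[p>0]
    return T[:3,:3]@(r*np.median(p))+T[:3,3] if p.size else None
def tri(obs):
    A=np.zeros((3,3));b=np.zeros(3)
    for cam,px in obs:
        T,r=ray(cam,px);r=T[:3,:3]@r;r/=np.linalg.norm(r);P=np.eye(3)-np.outer(r,r);A+=P;b+=P@T[:3,3]
    return np.linalg.solve(A,b)
def proj(cam,p,cal=None):
    c=cal or env.get_calibration(cam);T=np.array(c["extrinsics"])
    q=T[:3,:3].T@(np.asarray(p)-T[:3,3]);q=np.array([q[0],-q[1],-q[2]])
    return cv2.projectPoints(q[None],np.zeros(3),np.zeros(3),np.array(c["intrinsics"]),np.array(c["distortion"]))[0][0,0]
def cap(cam,name=None):
    im,D=env.capture(cam)
    if name: cv2.imwrite(f"pics/{name}.png",im[:,:,::-1])
    return im,D
E
python3 - <<'E'
from h import *
np.set_printoptions(precision=4,suppress=True)
for cam in("scene","side"):
    im,D=cap(cam,cam+"0")
    for q in("rail","mark_left","mark_right","flag","stop_tab","stop_crown","lever_hinge","lever_grip","tube_mid","plate_mid","spray_mid","square_mid","tin_mid"):
        r=env.place_of(q,cam)
        print(cam,q,[(round(x["confidence"],2),np.round(x["point"],1),by_depth(cam,x["point"],D)) for x in r[:2]])
s=env.get_state();print(s["time"],s["eef_pos"],s["ee_rot"],s["width"],env.tips_ahead)
E
```

```text
pics
scene rail [(0.83, array([273.5, 260.9]), array([ 0.577 , -0.0974,  0.0308]))]
scene mark_left [(0.62, array([295.4, 222.2]), array([0.5604, 0.0236, 0.0502]))]
scene mark_right [(0.7, array([242.9, 258.9]), array([ 0.541 , -0.1526,  0.061 ]))]
scene flag [(0.58, array([275.8, 298.3]), array([ 0.6243, -0.1643,  0.0073]))]
scene stop_tab [(0.97, array([273. , 224.4]), array([ 0.5623, -0.0739,  0.1042]))]
scene stop_crown [(0.66, array([270.8, 240.8]), array([ 0.564 , -0.0861,  0.0709]))]
scene lever_hinge [(0.75, array([341. , 205.6]), array([0.6383, 0.099 , 0.0799])), (0.69, array([273.8, 296. ]), array([ 0.6202, -0.165 ,  0.0119]))]
scene lever_grip [(0.59, array([337.9, 168.3]), array([0.6151, 0.1185, 0.1618]))]
scene tube_mid [(0.68, array([317.3, 298. ]), array([ 0.7056, -0.1514,  0.0403])), (0.58, array([244.2, 258.5]), array([ 0.5408, -0.1482,  0.0588]))]
scene plate_mid [(0.64, array([201.8, 245.2]), array([ 0.3925, -0.1139,  0.0082]))]
scene spray_mid [(0.64, array([384.5, 174.9]), array([0.6917, 0.2329, 0.1134]))]
scene square_mid [(0.64, array([262.7, 213.8]), array([ 0
[... 737 characters left out ...]
_hinge []
side lever_grip [(0.66, array([286.4, 147.4]), array([0.599 , 0.1038, 0.1805]))]
side tube_mid [(0.79, array([378.7, 258.2]), array([ 0.6907, -0.136 ,  0.0404])), (0.55, array([305. , 266.6]), array([ 0.5402, -0.1013,  0.0599]))]
side plate_mid [(0.74, array([240.5, 316.8]), array([ 0.3935, -0.1203,  0.0075]))]
side spray_mid [(0.87, array([292.8, 119.8]), array([0.6787, 0.2326, 0.1335]))]
side square_mid [(0.64, array([234.5, 240.9]), array([0.4475, 0.0399, 0.0284]))]
side tin_mid [(0.61, array([376., 373.]), array([ 0.5676, -0.3283,  0.0057]))]
1.4 [ 0.2746 -0.5615  0.2393] [[ 0.8983  0.4393  0.0001]
 [ 0.4393 -0.8983 -0.0001]
 [ 0.      0.0001 -1.    ]] 0.08517277484768616 0.008
```

```bash
python3 - <<'E'
import cv2,numpy as np
a=cv2.imread("pics/scene0.png")[120:400,130:430];b=cv2.imread("pics/side0.png")[90:390,180:450]
a=cv2.resize(a,(400,373));b=cv2.resize(b,(360,400))
c=np.zeros((400,760,3),np.uint8);c[:373,:400]=a;c[:,400:]=b;cv2.imwrite("pics/both.png",cv2.resize(c,(800,421)))
E
```

```text
(no output)
```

View pics/both.png

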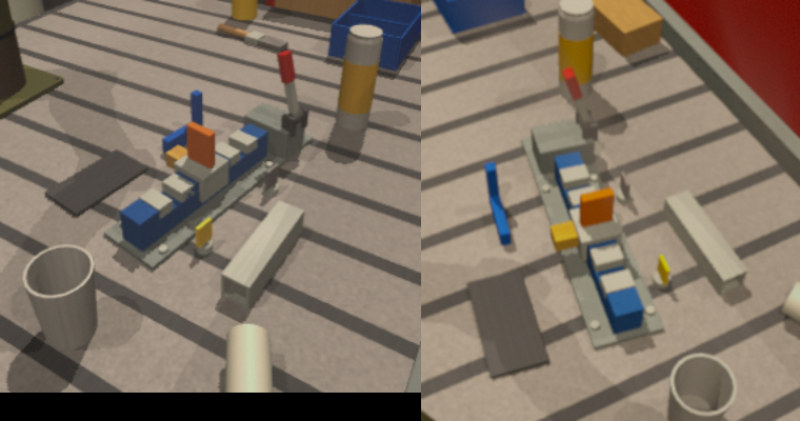

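{"api": "apply_moves", "payload": {"steps": [{"x":1,"y":-0.58,"grip":-1},{"x":1,"y":-0.58,"grip":-1},{"x":1,"y":-0.58,"grip":-1},{"x":1,"y":-0.58,"grip":-1},{"x":1,"y":-0.58,"grip":-1}]}}

```text
$.steps[0]: bad value
```

{"api": "apply_moves", "payload": {"steps": [{"x":1,"y":-0.58,"grip":-1},{"x":1,"y":-0.58,"grip":-1},{"x":1,"y":-0.58,"grip":-1},{"x":1,"y":-0.58,"grip":-1},{"x":1,"y":-0.58,"grip":-1}]}}

```text
$.steps[0]: bad value
```

{"api": "apply_moves", "payload": {"steps": [{"rz":1,"grip":-1},{"rz":1,"grip":-1},{"rz":1,"grip":-1},{"rz":1,"grip":-1},{"rz":1,"grip":-1}]}}

```text
$.steps[0]: bad value
```

{"api": "apply_moves", "payload": {"steps": [{"rz":1,"grip":-1},{"rz":0.4,"grip":-1},{"grip":-1}]}}

```text
$.steps[0]: bad value
```

```bash
python3 - <<'E'
from h import *
np.set_printoptions(precision=4,suppress=True)
s=env.get_state();print(s["time"],s["eef_pos"],s["ee_rot"],s["joint_positions"])
c=env.get_calibration("wrist");T=np.array(c["extrinsics"]);print(T,c["intrinsics"])
for p in([.560,-.0735,.1],[.5454,-.152,.06]):print(proj("wrist",p))
E
```

```text
1.4 [ 0.2746 -0.5615  0.2393] [[ 0.8983  0.4393  0.0001]
 [ 0.4393 -0.8983 -0.0001]
 [ 0.      0.0001 -1.    ]] [ 1.1498  0.6891 -0.1946  1.5653  0.1573  0.9025 -0.2151]
[[ 0.4394  0.856   0.2725  0.3451]
 [-0.8983  0.4189  0.1325 -0.5265]
 [-0.0007 -0.303   0.953   0.3761]
 [ 0.      0.      0.      1.    ]] [[306.5602   0.     274.0662]
 [  0.     306.5602 204.878 ]
 [  0.       0.       1.    ]]
[-159.7672 -430.3376]
[ -55.7056 -358.5207]
```

{"api": "apply_moves", "payload": {"steps": [{"x":1.0,"y":-0.58,"z":0.0,"rx":0.0,"ry":0.0,"rz":0.0,"grip":-1.0},{"x":1.0,"y":-0.58,"z":0.0,"rx":0.0,"ry":0.0,"rz":0.0,"grip":-1.0},{"x":1.0,"y":-0.58,"z":0.0,"rx":0.0,"ry":0.0,"rz":0.0,"grip":-1.0},{"x":1.0,"y":-0.58,"z":0.0,"rx":0.0,"ry":0.0,"rz":0.0,"grip":-1.0},{"x":1.0,"y":-0.58,"z":0.0,"rx":0.0,"ry":0.0,"rz":0.0,"grip":-1.0}]}}

```text
time: 1.82
eef_pos: [0.3718, -0.4161, 0.2394]
ee_rot: [[0.898, 0.439, 0.0], [0.439, -0.898, -0.0], [0.0, 0.0, -1.0]]
contact_force: [1.0, -0.6, -0.1]
width: 0.0855
grasp_force: 0.0
```

{"api": "apply_moves", "payload": {"steps": [{"x":1.0,"y":-0.58,"z":0.0,"rx":0.0,"ry":0.0,"rz":0.0,"grip":-1.0},{"x":1.0,"y":-0.58,"z":0.0,"rx":0.0,"ry":0.0,"rz":0.0,"grip":-1.0},{"x":1.0,"y":-0.58,"z":0.0,"rx":0.0,"ry":0.0,"rz":0.0,"grip":-1.0},{"x":1.0,"y":-0.58,"z":0.0,"rx":0.0,"ry":0.0,"rz":0.0,"grip":-1.0},{"x":1.0,"y":-0.58,"z":0.0,"rx":0.0,"ry":0.0,"rz":0.0,"grip":-1.0}]}}

```text
time: 2.23
eef_pos: [0.4685, -0.2719, 0.2395]
ee_rot: [[0.898, 0.439, 0.0], [0.439, -0.898, -0.0], [0.0, 0.0, -1.0]]
contact_force: [0.6, 0.3, 0.3]
width: 0.0852
grasp_force: 0.0
```

{"api": "apply_moves", "payload": {"steps": [{"x":0.0,"y":0.0,"z":0.0,"rx":0.0,"ry":0.0,"rz":1.0,"grip":-1.0},{"x":0.0,"y":0.0,"z":0.0,"rx":0.0,"ry":0.0,"rz":1.0,"grip":-1.0},{"x":0.0,"y":0.0,"z":0.0,"rx":0.0,"ry":0.0,"rz":1.0,"grip":-1.0},{"x":0.0,"y":0.0,"z":0.0,"rx":0.0,"ry":0.0,"rz":1.0,"grip":-1.0},{"x":0.0,"y":0.0,"z":0.0,"rx":0.0,"ry":0.0,"rz":1.0,"grip":-1.0}]}}

```text
time: 2.65
eef_pos: [0.4678, -0.2732, 0.2394]
ee_rot: [[0.999, -0.05, 0.0], [-0.05, -0.999, -0.0], [0.0, 0.0, -1.0]]
contact_force: [0.0, 0.2, -0.6]
width: 0.0858
grasp_force: 0.0
```

{"api": "apply_moves", "payload": {"steps": [{"x":0.5,"y":-1.0,"z":0.0,"rx":0.0,"ry":0.0,"rz":1.0,"grip":-1.0},{"x":0.5,"y":-1.0,"z":0.0,"rx":0.0,"ry":0.0,"rz":0.35,"grip":-1.0},{"x":0.5,"y":-1.0,"z":0.0,"rx":0.0,"ry":0.0,"rz":0.0,"grip":-1.0},{"x":0.0,"y":0.0,"z":0.0,"rx":0.0,"ry":0.0,"rz":0.0,"grip":-1.0}]}}

```text
time: 2.98
eef_pos: [0.5286, -0.1813, 0.2394]
ee_rot: [[0.986, -0.168, 0.005], [-0.168, -0.986, 0.005], [0.004, -0.006, -1.0]]
contact_force: [1.1, 1.9, 0.5]
width: 0.0851
grasp_force: 0.0
```

```bash
python3 - <<'E'
from h import *
np.set_printoptions(precision=4,suppress=True)
s=env.get_state();print(s["time"],s["eef_pos"],s["ee_rot"],s["joint_positions"])
im,D=cap("wrist","w1")
c=env.get_calibration("wrist");T=np.array(c["extrinsics"])
np.savez("pics/w1.npz",D=D)
for q in("rail","mark_right","mark_left","flag","stop_tab","stop_crown"):
    print(q,[(round(x["confidence"],2),np.round(x["point"],1),by_depth("wrist",x["point"],D)) for x in env.place_of(q,"wrist")[:2]])
for p in([.560,-.0735,.1],[.5454,-.152,.06]):print(proj("wrist",p))
E
```

```text
2.9833 [ 0.5286 -0.1813  0.2394] [[ 0.9858 -0.168   0.0049]
 [-0.168  -0.9858  0.0052]
 [ 0.004  -0.0059 -1.    ]] [ 0.2309  0.5972  0.034   1.7784 -0.0368  0.7631 -1.454 ]
rail [(0.59, array([175.7, 168. ]), array([ 0.5618, -0.0924,  0.0709]))]
mark_right [(0.86, array([236.9, 178.1]), array([ 0.5342, -0.1487,  0.0436]))]
mark_left [(0.94, array([ 87.9, 179.4]), array([0.5625, 0.0146, 0.0437]))]
flag [(0.96, array([241.9, 105.7]), array([ 0.6079, -0.1691,  0.0144]))]
stop_tab [(0.63, array([143.7, 184.9]), array([ 0.5573, -0.0818,  0.1187]))]
stop_crown [(0.88, array([159.4, 175.7]), array([ 0.5576, -0.0827,  0.0831]))]
[142.6108 178.8704]
[234.1909 170.3508]
```

View pics/w1.png

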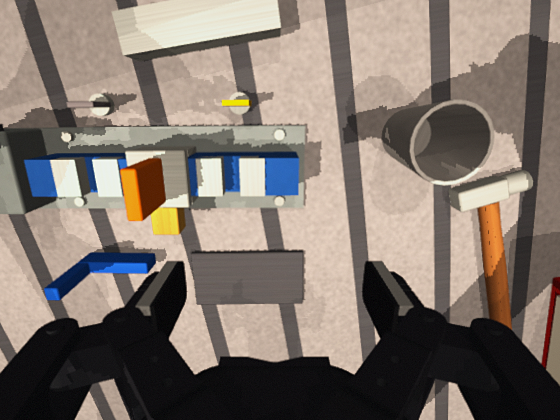

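```bash
cat >> h.py <<'E'
def rect(cam,im,z,O,yaw,xr,yr,s=4):
    "top-down picture of plane z in rail frame: columns = y ascending, rows = x descending"
    c,sn=np.cos(yaw),np.sin(yaw)
    ys=np.arange(yr[0],yr[1],1/s)/1e3;xs=np.arange(xr[1],xr[0],-1/s)/1e3
    X,Y=np.meshgrid(xs,ys,indexing="ij")
    W=np.stack([O[0]+c*X-sn*Y,O[1]+sn*X+c*Y,np.full_like(X,z)],-1).reshape(-1,3)
    cal=env.get_calibration(cam);T=np.array(cal["extrinsics"])
    q=(W-T[:3,3])@T[:3,:3]*[1,-1,-1]
    p=cv2.projectPoints(q,np.zeros(3),np.zeros(3),np.array(cal["intrinsics"]),np.array(cal["distortion"]))[0].reshape(X.shape+(2,)).astype(np.float32)
    return cv2.remap(im,p[...,0],p[...,1],cv2.INTER_LINEAR)
E
python3 - <<'E'
from h import *
im=cv2.imread("pics/w1.png");O=(.560,-.0735);yaw=-np.radians(10.5)
a=rect("wrist",im,.060,O,yaw,(-40,40),(-160,40))
b=rect("wrist",im,.070,O,yaw,(-40,40),(-160,40))
v=np.vstack([a,b[:260]])
for k in range(-160,40,20): cv2.line(v,((k+160)*4,0),((k+160)*4,600),(0,0,255) if k in(0,-80) else (0,255,0),1)
cv2.line(v,(0,160),(800,160),(255,0,255),1);cv2.line(v,(0,480),(800,480),(255,0,255),1)
cv2.imwrite("pics/r1.png",v)
g=cv2.cvtColor(a,cv2.COLOR_BGR2HSV)[...,1][130:190].mean(0)
print(np.round(g[80:600:4]).astype(int))  # y from -140
E
```

```text
[194 193 194 193 193 194 194 193 194 194 194 194 193 194 193 192 192 192
 192 192 192 192 192 193 193 194 197 202 136  21  25  23  21  16  15  20
  22  19  16  16  17  19  19  18  16  16  17  22  19  16  16  15  14  17
  21  21 152 202 198 195 194 195 195 197 196 195 195 195 197 199 186 101
  24  45  30  21  16  16  14  14  15  16  15  14  14  14  14  14  14  14
  14  14  15  16  21  31  39  43  45  42  19 140 200 200 198 197 198 194
 127   6  47  44  42  41  41  41  41  41  41  41  41  41  42  41  41  41
  41  41  42  41]
```

View pics/r1.png

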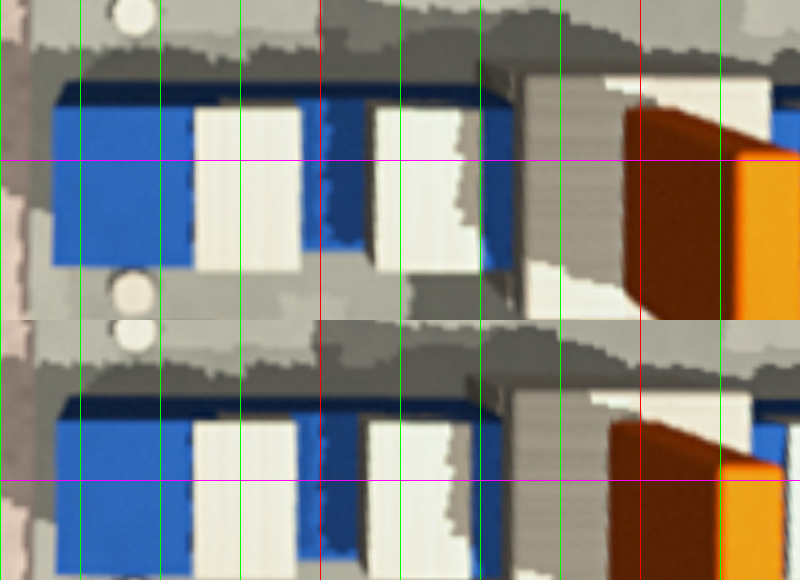

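{"api": "apply_moves", "payload": {"steps": [{"x":0.05,"y":-0.95,"z":0.0,"rx":0.0,"ry":0.0,"rz":0.0,"grip":-1.0},{"x":0.05,"y":-0.95,"z":0.0,"rx":0.0,"ry":0.0,"rz":0.0,"grip":-1.0},{"x":0.05,"y":-0.95,"z":0.0,"rx":0.0,"ry":0.0,"rz":0.0,"grip":-1.0},{"x":0.05,"y":-0.8,"z":0.0,"rx":0.0,"ry":0.0,"rz":0.0,"grip":-1.0},{"x":0.0,"y":0.0,"z":0.0,"rx":0.0,"ry":0.0,"rz":0.0,"grip":-1.0}]}}

```text
time: 3.75
eef_pos: [0.5501, -0.0769, 0.2393]
ee_rot: [[0.985, -0.172, 0.001], [-0.172, -0.985, 0.004], [0.0, -0.005, -1.0]]
contact_force: [0.7, 0.5, 0.4]
width: 0.0856
grasp_force: 0.0
```

{"api": "apply_moves", "payload": {"steps": [{"x":0.0,"y":0.0,"z":0.0,"rx":0.0,"ry":0.0,"rz":0.0,"grip":-1.0}]}}

```text
time: 3.83
eef_pos: [0.5489, -0.0822, 0.2393]
ee_rot: [[0.984, -0.177, 0.0], [-0.177, -0.984, 0.0], [0.0, -0.0, -1.0]]
contact_force: [1.8, -1.0, 0.7]
width: 0.085
grasp_force: 0.0
```

```bash
python3 - <<'E'
from h import *
np.set_printoptions(precision=4,suppress=True)
s=env.get_state();print(s["time"],s["eef_pos"],s["ee_rot"],s["contact_force"])
im,D=cap("wrist","w2")
O=(.5528,-.0741);yaw=-np.radians(10.5)
vs=[]
for z,xr in((.130,(-40,40)),(.060,(-30,35))):
    v=rect("wrist",im[:,:,::-1].copy(),z,O,yaw,xr,(-120,80))
    for k in range(-120,80,20): cv2.line(v,((k+120)*4,0),((k+120)*4,600),(0,0,255) if k in(0,-80) else (0,255,0),1)
    cv2.line(v,(0,xr[1]*4),(800,xr[1]*4),(255,0,255),1);vs.append(v)
cv2.imwrite("pics/r2.png",np.vstack(vs))
E
```

```text
3.8333 [ 0.5489 -0.0822  0.2393] [[ 0.9842 -0.1772  0.0001]
 [-0.1772 -0.9842  0.0003]
 [ 0.     -0.0003 -1.    ]] [ 1.7694 -1.0195  0.7185]
```

View pics/r2.png

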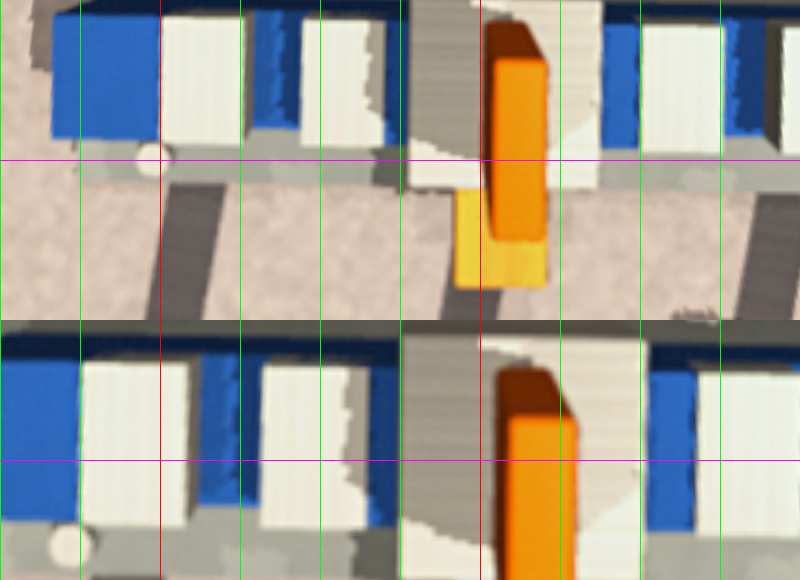

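{"api": "apply_moves", "payload": {"steps": [{"x":0.0,"y":0.0,"z":0.0,"rx":0.0,"ry":0.0,"rz":0.0,"grip":-1.0},{"x":0.0,"y":0.0,"z":0.0,"rx":0.0,"ry":0.0,"rz":0.0,"grip":-1.0},{"x":0.0,"y":0.0,"z":0.0,"rx":0.0,"ry":0.0,"rz":0.0,"grip":-1.0},{"x":0.0,"y":0.0,"z":0.0,"rx":0.0,"ry":0.0,"rz":0.0,"grip":-1.0}]}}

```text
time: 4.22
eef_pos: [0.5486, -0.0841, 0.2393]
ee_rot: [[0.984, -0.181, 0.0], [-0.181, -0.984, -0.0], [0.0, 0.0, -1.0]]
contact_force: [-0.1, 0.2, -0.4]
width: 0.0856
grasp_force: 0.0
```

```bash
python3 - <<'E'
from h import *
np.set_printoptions(precision=4,suppress=True)
s=env.get_state();print(s["time"],s["eef_pos"],s["ee_rot"])
im,D=cap("wrist","w3");s=env.get_state();print(s["eef_pos"])
O=(.5528,-.0741);yaw=-np.radians(10.5)
bgr=im[:,:,::-1].copy()
a=rect("wrist",bgr,.130,O,yaw,(-40,40),(-120,80))
h=cv2.cvtColor(a,cv2.COLOR_BGR2HSV);m=((h[...,0]>5)&(h[...,0]<18)&(h[...,1]>180)&(h[...,2]>180)).astype(np.uint8)
n,l,st,c=cv2.connectedComponentsWithStats(m);k=1+np.argmax(st[1:,4]);x,y,w,hh=st[k,:4]
print("tab top y",x/4-120,(x+w)/4-120,"x",40-y/4,40-(y+hh)/4)
b=rect("wrist",bgr,.060,O,yaw,(-40,40),(-120,80))
g=cv2.cvtColor(b,cv2.COLOR_BGR2HSV)[...,1][140:180].mean(0);e=np.where(np.diff((g<90).astype(int)))[0]
print("edges z60 y",e/4-120)
c=rect("wrist",bgr,.070,O,yaw,(-60,60),(-120,80));cv2.imwrite("pics/r3.png",c)
g=cv2.cvtColor(c,cv2.COLOR_BGR2HSV)[...,1][150:170].mean(0);e=np.where(np.diff((g<90).astype(int)))[0]
print("edges z70 y",e/4-120)
print([(x["confidence"],by_depth("wrist",x["point"],D)) for q in("stop_tab","stop_crown","mark_right","mark_left") for x in env.place_of(q,"wrist")[:1]])
E
```

```text
4.2167 [ 0.5486 -0.0841  0.2393] [[ 0.9835 -0.1809  0.    ]
 [-0.1809 -0.9835 -0.0004]
 [ 0.0001  0.0004 -1.    ]]
[ 0.5487 -0.0838  0.2393]
tab top y 4.75 19.25 x 25.25 -20.25
edges z60 y [-98.   -68.25 -53.   -25.5  -18.5    5.75  27.5   44.25  56.  ]
edges z70 y [-95.   -66.   -51.25 -24.75 -17.75   5.5   21.75  42.75  54.5 ]
[(0.72, array([ 0.5674, -0.0661,  0.1322])), (0.64, array([ 0.575 , -0.0709,  0.1318])), (0.96, array([ 0.5404, -0.1442,  0.0552])), (0.96, array([0.5656, 0.0276, 0.0487]))]
```

{"api": "apply_moves", "payload": {"steps": [{"x":0.16,"y":-0.76,"z":0.5,"rx":0.0,"ry":0.0,"rz":0.02,"grip":-1.0},{"x":0.0,"y":0.0,"z":1.0,"rx":0.0,"ry":0.0,"rz":0.0,"grip":-1.0},{"x":0.0,"y":0.0,"z":1.0,"rx":0.0,"ry":0.0,"rz":0.0,"grip":-1.0},{"x":0.0,"y":0.0,"z":0.0,"rx":0.0,"ry":0.0,"rz":0.0,"grip":-1.0},{"x":0.0,"y":0.0,"z":0.0,"rx":0.0,"ry":0.0,"rz":0.0,"grip":-1.0}]}}

```text
time: 4.88
eef_pos: [0.5566, -0.0616, 0.1635]
ee_rot: [[0.983, -0.181, -0.003], [-0.181, -0.983, -0.0], [-0.003, 0.001, -1.0]]
contact_force: [0.3, 0.5, -0.3]
width: 0.0855
grasp_force: 0.0
```

```bash
python3 - <<'E'
from h import *
np.set_printoptions(precision=4,suppress=True)
s=env.get_state();print(s["time"],s["eef_pos"],s["ee_rot"])
im,D=cap("wrist","w4")
O=(.5575,-.0625);yaw=-np.radians(10.5)
bgr=im[:,:,::-1].copy()
a=rect("wrist",bgr,.130,O,yaw,(-40,40),(-120,80))
h=cv2.cvtColor(a,cv2.COLOR_BGR2HSV);m=((h[...,0]>5)&(h[...,0]<18)&(h[...,1]>180)&(h[...,2]>180)).astype(np.uint8)
n,l,st,c=cv2.connectedComponentsWithStats(m);k=1+np.argmax(st[1:,4]);x,y,w,hh=st[k,:4]
print("tab top y",x/4-120,(x+w)/4-120,"x",40-y/4,40-(y+hh)/4)
b=rect("wrist",bgr,.060,O,yaw,(-50,50),(-120,80))
v=np.vstack([a[:200],b])
for k in range(-120,80,20): cv2.line(v,((k+120)*4,0),((k+120)*4,600),(0,0,255) if k in(0,-80) else (0,255,0),1)
cv2.imwrite("pics/r4.png",v)
E
```

```text
4.8833 [ 0.5566 -0.0616  0.1635] [[ 0.9834 -0.1812 -0.0034]
 [-0.1812 -0.9834 -0.    ]
 [-0.0034  0.0007 -1.    ]]
tab top y -8.0 6.5 x 14.0 -22.75
```

View pics/r4.png

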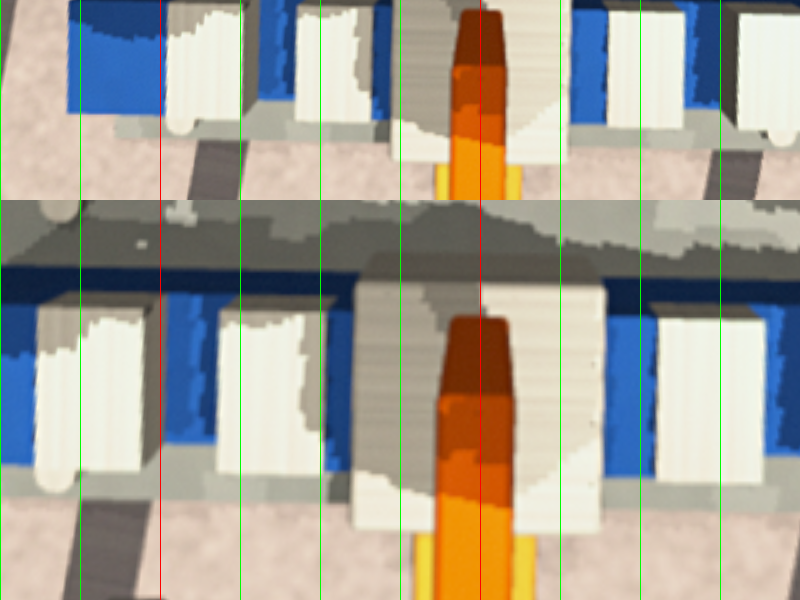

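{"api": "apply_moves", "payload": {"steps": [{"x":0.0,"y":0.04,"z":1.0,"rx":0.0,"ry":0.0,"rz":0.0,"grip":-1.0},{"x":0.0,"y":0.0,"z":1.0,"rx":0.0,"ry":0.0,"rz":0.0,"grip":-1.0},{"x":0.0,"y":0.0,"z":0.25,"rx":0.0,"ry":0.0,"rz":0.0,"grip":-1.0},{"x":0.0,"y":0.0,"z":0.0,"rx":0.0,"ry":0.0,"rz":0.0,"grip":-1.0},{"x":0.0,"y":0.0,"z":0.0,"rx":0.0,"ry":0.0,"rz":0.0,"grip":-1.0}]}}

```text
time: 5.35
eef_pos: [0.5585, -0.063, 0.0983]
ee_rot: [[0.983, -0.181, 0.002], [-0.181, -0.983, -0.0], [0.002, -0.0, -1.0]]
contact_force: [0.6, 0.3, 0.2]
width: 0.0852
grasp_force: 0.0
```

{"api": "apply_moves", "payload": {"steps": [{"x":0.0,"y":0.0,"z":0.0,"rx":0.0,"ry":0.0,"rz":0.0,"grip":1.0},{"x":0.0,"y":0.0,"z":0.0,"rx":0.0,"ry":0.0,"rz":0.0,"grip":1.0},{"x":0.0,"y":0.0,"z":0.0,"rx":0.0,"ry":0.0,"rz":0.0,"grip":1.0},{"x":0.0,"y":0.0,"z":0.0,"rx":0.0,"ry":0.0,"rz":0.0,"grip":1.0},{"x":0.0,"y":0.0,"z":0.0,"rx":0.0,"ry":0.0,"rz":0.0,"grip":1.0}], "squeeze": 60}}

```text
time: 5.77
eef_pos: [0.5577, -0.0627, 0.0973]
ee_rot: [[0.983, -0.181, 0.001], [-0.181, -0.983, -0.0], [0.001, -0.0, -1.0]]
contact_force: [-0.5, 0.8, -0.6]
width: 0.0258
grasp_force: 0.0
```

{"api": "apply_moves", "payload": {"steps": [{"x":0.0,"y":0.0,"z":0.0,"rx":0.0,"ry":0.0,"rz":0.0,"grip":1.0},{"x":0.0,"y":0.0,"z":0.0,"rx":0.0,"ry":0.0,"rz":0.0,"grip":1.0},{"x":0.0,"y":0.0,"z":0.0,"rx":0.0,"ry":0.0,"rz":0.0,"grip":1.0},{"x":0.0,"y":0.0,"z":0.0,"rx":0.0,"ry":0.0,"rz":0.0,"grip":1.0}]}}

```text
time: 6.1
eef_pos: [0.5573, -0.0633, 0.097]
ee_rot: [[0.983, -0.182, -0.0], [-0.182, -0.983, -0.001], [0.0, 0.001, -1.0]]
contact_force: [-0.8, -2.7, 4.7]
width: 0.0134
grasp_force: 62.7
```

{"api": "apply_moves", "payload": {"steps": [{"x":0.0,"y":0.0,"z":-0.35,"rx":0.0,"ry":0.0,"rz":0.0,"grip":1.0},{"x":0.0,"y":0.0,"z":-0.35,"rx":0.0,"ry":0.0,"rz":0.0,"grip":1.0},{"x":0.0,"y":0.0,"z":0.0,"rx":0.0,"ry":0.0,"rz":0.0,"grip":1.0},{"x":0.0,"y":0.0,"z":0.0,"rx":0.0,"ry":0.0,"rz":0.0,"grip":1.0}]}}

```text
time: 6.43
eef_pos: [0.5577, -0.0622, 0.1184]
ee_rot: [[0.984, -0.181, 0.001], [-0.181, -0.984, 0.0], [0.001, -0.001, -1.0]]
contact_force: [0.6, 0.3, -6.6]
width: 0.0131
grasp_force: 61.5
```

{"api": "apply_moves", "payload": {"steps": [{"x":0.0,"y":0.6,"z":0.0,"rx":0.0,"ry":0.0,"rz":0.0,"grip":1.0},{"x":0.0,"y":0.6,"z":0.0,"rx":0.0,"ry":0.0,"rz":0.0,"grip":1.0},{"x":0.0,"y":0.6,"z":0.0,"rx":0.0,"ry":0.0,"rz":0.0,"grip":1.0},{"x":0.0,"y":0.65,"z":0.0,"rx":0.0,"ry":0.0,"rz":0.0,"grip":1.0},{"x":0.0,"y":0.0,"z":0.0,"rx":0.0,"ry":0.0,"rz":0.0,"grip":1.0}]}}

```text
time: 6.85
eef_pos: [0.5432, -0.1406, 0.1177]
ee_rot: [[0.982, -0.187, 0.0], [-0.187, -0.982, -0.004], [0.001, 0.004, -1.0]]
contact_force: [0.7, -1.6, -6.1]
width: 0.0132
grasp_force: 61.3
```

{"api": "apply_moves", "payload": {"steps": [{"x":0.0,"y":0.0,"z":0.0,"rx":0.0,"ry":0.0,"rz":0.0,"grip":1.0},{"x":0.0,"y":0.0,"z":0.0,"rx":0.0,"ry":0.0,"rz":0.0,"grip":1.0},{"x":0.0,"y":0.0,"z":0.0,"rx":0.0,"ry":0.0,"rz":0.0,"grip":1.0}]}}

```text
time: 7.1
eef_pos: [0.5442, -0.1336, 0.1176]
ee_rot: [[0.984, -0.18, -0.0], [-0.18, -0.984, 0.001], [-0.0, -0.001, -1.0]]
contact_force: [1.2, -0.4, -6.0]
width: 0.013
grasp_force: 61.3
```

{"api": "apply_moves", "payload": {"steps": [{"x":0.0,"y":0.08,"z":0.1,"rx":0.0,"ry":0.0,"rz":0.0,"grip":1.0},{"x":0.0,"y":0.0,"z":0.15,"rx":0.0,"ry":0.0,"rz":0.0,"grip":1.0},{"x":0.0,"y":0.0,"z":0.08,"rx":0.0,"ry":0.0,"rz":0.0,"grip":1.0},{"x":0.0,"y":0.0,"z":0.0,"rx":0.0,"ry":0.0,"rz":0.0,"grip":1.0},{"x":0.0,"y":0.0,"z":0.0,"rx":0.0,"ry":0.0,"rz":0.0,"grip":1.0}]}}

```text
time: 7.52
eef_pos: [0.5437, -0.137, 0.1075]
ee_rot: [[0.984, -0.181, -0.0], [-0.181, -0.984, 0.0], [-0.0, -0.0, -1.0]]
contact_force: [0.2, -0.7, -6.9]
width: 0.0134
grasp_force: 61.4
```

{"api": "apply_moves", "payload": {"steps": [{"x":0.0,"y":0.0,"z":0.1,"rx":0.0,"ry":0.0,"rz":0.0,"grip":1.0},{"x":0.0,"y":0.0,"z":0.1,"rx":0.0,"ry":0.0,"rz":0.0,"grip":1.0},{"x":0.0,"y":0.0,"z":0.05,"rx":0.0,"ry":0.0,"rz":0.0,"grip":1.0},{"x":0.0,"y":0.0,"z":0.0,"rx":0.0,"ry":0.0,"rz":0.0,"grip":1.0},{"x":0.0,"y":0.0,"z":0.0,"rx":0.0,"ry":0.0,"rz":0.0,"grip":1.0}]}}

```text
time: 7.93
eef_pos: [0.5437, -0.1373, 0.1003]
ee_rot: [[0.983, -0.181, -0.0], [-0.181, -0.983, 0.0], [-0.0, 0.0, -1.0]]
contact_force: [-0.2, -0.8, -6.0]
width: 0.013
grasp_force: 61.4
```

{"api": "apply_moves", "payload": {"steps": [{"x":0.0,"y":0.0,"z":0.06,"rx":0.0,"ry":0.0,"rz":0.0,"grip":1.0},{"x":0.0,"y":0.0,"z":0.02,"rx":0.0,"ry":0.0,"rz":0.0,"grip":1.0},{"x":0.0,"y":0.0,"z":0.0,"rx":0.0,"ry":0.0,"rz":0.0,"grip":1.0}]}}

```text
time: 8.18
eef_pos: [0.5437, -0.1375, 0.099]
ee_rot: [[0.983, -0.181, 0.001], [-0.181, -0.983, -0.0], [0.001, 0.0, -1.0]]
contact_force: [-0.9, -0.2, 3.5]
width: 0.0132
grasp_force: 62.7
```

{"api": "apply_moves", "payload": {"steps": [{"x":0.0,"y":0.0,"z":0.0,"rx":0.0,"ry":0.0,"rz":0.0,"grip":-0.2},{"x":0.0,"y":0.0,"z":0.0,"rx":0.0,"ry":0.0,"rz":0.0,"grip":-0.2},{"x":0.0,"y":0.0,"z":0.0,"rx":0.0,"ry":0.0,"rz":0.0,"grip":-0.2},{"x":0.0,"y":0.0,"z":0.0,"rx":0.0,"ry":0.0,"rz":0.0,"grip":-0.2},{"x":0.0,"y":0.0,"z":0.0,"rx":0.0,"ry":0.0,"rz":0.0,"grip":-0.2}]}}

```text
time: 8.6
eef_pos: [0.5438, -0.1374, 0.098]
ee_rot: [[0.983, -0.181, 0.0], [-0.181, -0.983, -0.0], [0.0, 0.0, -1.0]]
contact_force: [-0.5, 0.3, 0.3]
width: 0.0512
grasp_force: 0.0
```

{"api": "apply_moves", "payload": {"steps": [{"x":0.0,"y":0.0,"z":-0.5,"rx":0.0,"ry":0.0,"rz":0.0,"grip":-0.2},{"x":0.0,"y":0.0,"z":-1.0,"rx":0.0,"ry":0.0,"rz":0.0,"grip":-0.2},{"x":0.0,"y":0.0,"z":-1.0,"rx":0.0,"ry":0.0,"rz":0.0,"grip":-0.2},{"x":0.0,"y":0.0,"z":-1.0,"rx":0.0,"ry":0.0,"rz":0.0,"grip":-0.2},{"x":0.0,"y":0.0,"z":-1.0,"rx":0.0,"ry":0.0,"rz":0.0,"grip":-0.2}]}}

```text
time: 9.02
eef_pos: [0.5433, -0.1373, 0.2343]
ee_rot: [[0.983, -0.181, -0.0], [-0.181, -0.983, 0.0], [-0.0, 0.0, -1.0]]
contact_force: [-0.1, -0.6, 0.8]
width: 0.0514
grasp_force: 0.0
```

```bash
python3 - <<'E'
from h import *
np.set_printoptions(precision=4,suppress=True)
s=env.get_state();print(s["time"],s["eef_pos"],s["width"])
obs={}
for cam in("scene","side"):
    im,D=cap(cam,cam+"1")
    for q in("stop_tab","lever_grip","lever_hinge","spray_mid","square_mid"):
        r=env.place_of(q,cam)[:1]
        for x in r:
            obs.setdefault(q,[]).append((cam,x["point"]));print(cam,q,x["confidence"],np.round(x["point"],1),by_depth(cam,x["point"],D))
for q,o in obs.items():
    if len(o)>1: print(q,tri(o))
O=np.array([.5573,-.0633]);yaw=-np.radians(10.45);R=np.array([[np.cos(yaw),-np.sin(yaw)],[np.sin(yaw),np.cos(yaw)]])
print("hinge",O+R@[.045,.185])
E
```

```text
9.0167 [ 0.5433 -0.1373  0.2343] 0.05137663985526936
scene stop_tab 0.96 [245.7 238.5] [ 0.5482 -0.1484  0.1117]
scene lever_grip 0.72 [336.3 168.2] [0.6143 0.1111 0.165 ]
scene lever_hinge 0.96 [339.7 201.1] [0.6321 0.1042 0.0874]
scene spray_mid 0.58 [387.6 175.2] [0.6989 0.2346 0.1138]
scene square_mid 0.88 [259.8 213.8] [0.4519 0.0363 0.0288]
side stop_tab 0.3 [313.7 284.6] [ 0.5313 -0.1524  0.0736]
side lever_grip 0.75 [288.6 148.4] [0.6039 0.1034 0.1763]
side lever_hinge 0.56 [296.4 177.4] [0.623  0.1014 0.0863]
side spray_mid 0.95 [292.9 123.5] [0.6793 0.2329 0.1222]
side square_mid 0.77 [235.3 244. ] [0.4457 0.0306 0.0297]
stop_tab [ 0.5328 -0.1462  0.0907]
lever_grip [0.6114 0.1184 0.1613]
lever_hinge [0.6279 0.1105 0.08  ]
spray_mid [0.6925 0.2584 0.1004]
square_mid [0.4482 0.0382 0.0239]
hinge [0.6351 0.1105]
```

{"api": "apply_moves", "payload": {"steps": [{"x":0.2,"y":-0.96,"z":0.0,"rx":0.0,"ry":0.0,"rz":0.0,"grip":1.0},{"x":0.2,"y":-0.96,"z":0.0,"rx":0.0,"ry":0.0,"rz":0.0,"grip":1.0},{"x":0.2,"y":-0.96,"z":0.0,"rx":0.0,"ry":0.0,"rz":0.0,"grip":1.0},{"x":0.2,"y":-0.96,"z":0.0,"rx":0.0,"ry":0.0,"rz":0.0,"grip":1.0},{"x":0.2,"y":-0.96,"z":0.0,"rx":0.0,"ry":0.0,"rz":0.0,"grip":1.0}]}}

```text
time: 10.03
eef_pos: [0.5995, 0.0002, 0.2327]
ee_rot: [[0.983, -0.181, -0.001], [-0.181, -0.983, -0.0], [-0.001, 0.0, -1.0]]
contact_force: [0.7, 0.5, -0.1]
width: -0.0003
grasp_force: 0.0
```

{"api": "apply_moves", "payload": {"steps": [{"x":0.3,"y":-0.96,"z":0.0,"rx":0.0,"ry":0.0,"rz":0.0,"grip":1.0},{"x":0.3,"y":-0.96,"z":0.0,"rx":0.0,"ry":0.0,"rz":0.0,"grip":1.0},{"x":0.3,"y":-0.96,"z":0.0,"rx":0.0,"ry":0.0,"rz":0.0,"grip":1.0},{"x":0.2,"y":-0.8,"z":0.0,"rx":0.0,"ry":0.0,"rz":0.0,"grip":1.0},{"x":0.0,"y":0.0,"z":0.0,"rx":0.0,"ry":0.0,"rz":0.0,"grip":1.0}]}}

```text
time: 10.45
eef_pos: [0.6529, 0.1098, 0.2321]
ee_rot: [[0.985, -0.173, 0.001], [-0.173, -0.985, 0.006], [0.0, -0.006, -1.0]]
contact_force: [0.8, 1.8, -0.8]
width: 0.0
grasp_force: 0.0
```

{"api": "apply_moves", "payload": {"steps": [{"x":0.0,"y":0.0,"z":0.0,"rx":0.0,"ry":0.0,"rz":0.0,"grip":1.0},{"x":0.0,"y":0.0,"z":0.0,"rx":0.0,"ry":0.0,"rz":0.0,"grip":1.0},{"x":0.0,"y":0.0,"z":0.0,"rx":0.0,"ry":0.0,"rz":0.0,"grip":1.0},{"x":0.0,"y":0.0,"z":0.0,"rx":0.0,"ry":0.0,"rz":0.0,"grip":1.0}]}}

```text
time: 10.78
eef_pos: [0.6515, 0.0995, 0.233]
ee_rot: [[0.983, -0.183, -0.0], [-0.183, -0.983, -0.001], [-0.0, 0.001, -1.0]]
contact_force: [-0.3, -0.1, 0.2]
width: -0.0002
grasp_force: 0.0
```

```bash
cat > look.py <<'E'
from h import *
import sys
np.set_printoptions(precision=4,suppress=True)
O=np.array([.5573,-.0633]);yaw=-np.radians(10.45);R=np.array([[np.cos(yaw),-np.sin(yaw)],[np.sin(yaw),np.cos(yaw)]])
s=env.get_state();print(s["time"],s["eef_pos"],"rail mm",R.T@(s["eef_pos"][:2]-O)*1e3,"w",s["width"],s["contact_force"])
ims=[]
for cam in("scene","side"):
    im,D=cap(cam);p=proj(cam,[.62,.10,.13]).astype(int)
    y,x=max(p[1]-90,0),max(p[0]-90,0);ims.append(cv2.resize(im[y:y+180,x:x+180,::-1],(400,400)))
cv2.imwrite(f"pics/{sys.argv[1]}.png",np.hstack(ims))
E
python3 look.py l1
```

```text
10.7833 [0.6515 0.0995 0.233 ] rail mm [ 63.0628 177.183 ] w -0.00023132742986461518 [-0.294  -0.1397  0.1973]
```

View pics/l1.png

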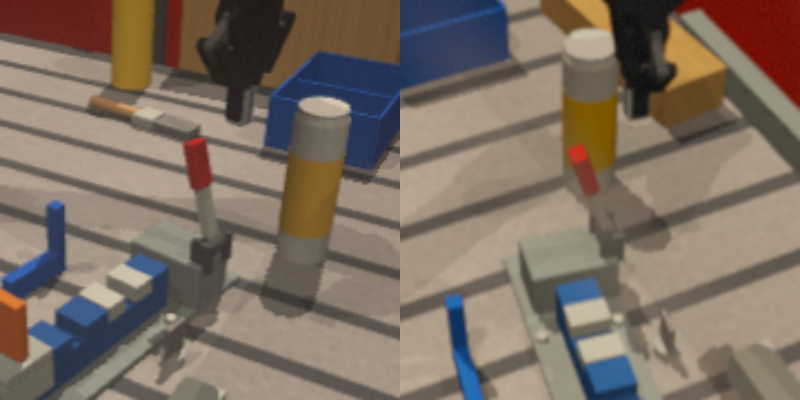

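{"api": "apply_moves", "payload": {"steps": [{"x":0.0,"y":-0.27,"z":0.5,"rx":0.0,"ry":0.0,"rz":0.0,"grip":1.0},{"x":0.0,"y":0.0,"z":0.9,"rx":0.0,"ry":0.0,"rz":0.0,"grip":1.0},{"x":0.0,"y":0.0,"z":0.9,"rx":0.0,"ry":0.0,"rz":0.0,"grip":1.0},{"x":0.0,"y":0.0,"z":0.0,"rx":0.0,"ry":0.0,"rz":0.0,"grip":1.0},{"x":0.0,"y":0.0,"z":0.0,"rx":0.0,"ry":0.0,"rz":0.0,"grip":1.0}]}}

```text
time: 11.3
eef_pos: [0.6522, 0.1087, 0.1631]
ee_rot: [[0.983, -0.182, -0.003], [-0.182, -0.983, -0.001], [-0.003, 0.001, -1.0]]
contact_force: [-0.6, 0.9, 0.5]
width: 0.0002
grasp_force: 0.0
```

{"api": "apply_moves", "payload": {"steps": [{"x":-0.35,"y":0.0,"z":0.0,"rx":0.0,"ry":0.0,"rz":0.0,"grip":1.0},{"x":-0.35,"y":0.0,"z":0.0,"rx":0.0,"ry":0.0,"rz":0.0,"grip":1.0},{"x":-0.35,"y":0.0,"z":0.0,"rx":0.0,"ry":0.0,"rz":0.0,"grip":1.0},{"x":-0.35,"y":0.0,"z":0.0,"rx":0.0,"ry":0.0,"rz":0.0,"grip":1.0}]}}

```text
time: 11.63
eef_pos: [0.6152, 0.1165, 0.1669]
ee_rot: [[0.983, -0.182, 0.009], [-0.182, -0.983, 0.001], [0.009, -0.002, -1.0]]
contact_force: [5.2, -1.0, -0.9]
width: -0.0001
grasp_force: 1.8
```

{"api": "apply_moves", "payload": {"steps": [{"x":-0.34,"y":0.0,"z":0.15,"rx":0.0,"ry":0.0,"rz":0.0,"grip":1.0},{"x":-0.34,"y":0.0,"z":0.2,"rx":0.0,"ry":0.0,"rz":0.0,"grip":1.0},{"x":-0.29,"y":0.0,"z":0.27,"rx":0.0,"ry":0.0,"rz":0.0,"grip":1.0},{"x":-0.29,"y":0.0,"z":0.27,"rx":0.0,"ry":0.0,"rz":0.0,"grip":1.0},{"x":0.0,"y":0.0,"z":0.0,"rx":0.0,"ry":0.0,"rz":0.0,"grip":1.0}]}}

```text
time: 12.05
eef_pos: [0.5754, 0.1238, 0.1389]
ee_rot: [[0.983, -0.181, 0.003], [-0.181, -0.983, 0.0], [0.003, -0.001, -1.0]]
contact_force: [-0.8, 1.1, -0.3]
width: -0.0
grasp_force: 0.0
```

{"api": "apply_moves", "payload": {"steps": [{"x":-0.17,"y":0.0,"z":0.3,"rx":0.0,"ry":0.0,"rz":0.0,"grip":1.0},{"x":-0.17,"y":0.0,"z":0.3,"rx":0.0,"ry":0.0,"rz":0.0,"grip":1.0},{"x":-0.1,"y":0.0,"z":0.3,"rx":0.0,"ry":0.0,"rz":0.0,"grip":1.0},{"x":0.0,"y":0.0,"z":0.25,"rx":0.0,"ry":0.0,"rz":0.0,"grip":1.0},{"x":0.0,"y":0.0,"z":0.0,"rx":0.0,"ry":0.0,"rz":0.0,"grip":1.0}]}}

```text
time: 12.47
eef_pos: [0.5615, 0.1266, 0.1021]
ee_rot: [[0.984, -0.181, -0.001], [-0.181, -0.984, 0.0], [-0.001, -0.0, -1.0]]
contact_force: [0.4, -0.6, 0.7]
width: -0.0002
grasp_force: 0.0
```

```bash
python3 look.py l2
```

```text
12.4667 [0.5615 0.1266 0.1021] rail mm [-30.3186 187.5043] w -0.00020046168331104504 [ 0.3882 -0.6228  0.6519]
```

View pics/l2.png

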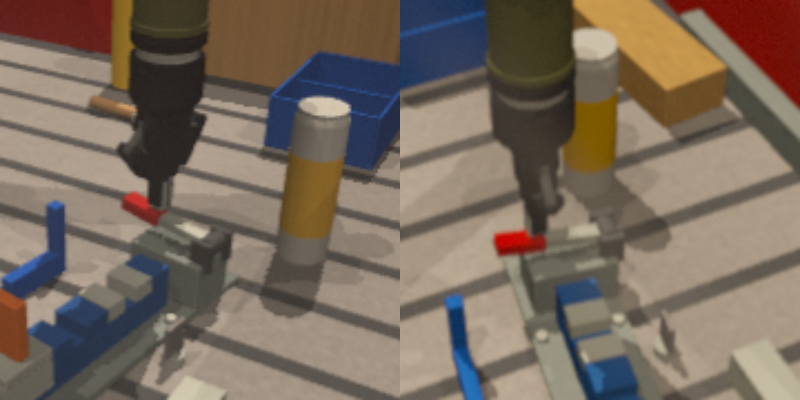

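{"api": "apply_moves", "payload": {"steps": [{"x":-0.3,"y":0.05,"z":0.0,"rx":0.0,"ry":0.0,"rz":0.0,"grip":1.0},{"x":0.0,"y":0.0,"z":0.15,"rx":0.0,"ry":0.0,"rz":0.0,"grip":1.0},{"x":0.0,"y":0.0,"z":0.15,"rx":0.0,"ry":0.0,"rz":0.0,"grip":1.0},{"x":0.0,"y":0.0,"z":0.0,"rx":0.0,"ry":0.0,"rz":0.0,"grip":1.0}]}}

```text
time: 12.9
eef_pos: [0.5522, 0.1265, 0.0932]
ee_rot: [[0.983, -0.181, -0.001], [-0.181, -0.983, -0.0], [-0.001, 0.0, -1.0]]
contact_force: [-0.5, -0.2, 0.2]
width: 0.0002
grasp_force: 0.0
```

{"api": "apply_moves", "payload": {"steps": [{"x":0.0,"y":0.0,"z":0.05,"rx":0.0,"ry":0.0,"rz":0.0,"grip":1.0},{"x":0.0,"y":0.0,"z":0.05,"rx":0.0,"ry":0.0,"rz":0.0,"grip":1.0},{"x":0.0,"y":0.0,"z":0.0,"rx":0.0,"ry":0.0,"rz":0.0,"grip":1.0}]}}

```text
time: 13.15
eef_pos: [0.5526, 0.1265, 0.0928]
ee_rot: [[0.983, -0.181, 0.0], [-0.181, -0.983, 0.0], [-0.0, -0.0, -1.0]]
contact_force: [-6.8, -0.5, 21.2]
width: 0.0
grasp_force: 10.5
```

{"api": "apply_moves", "payload": {"steps": [{"x":0.0,"y":0.0,"z":-0.3,"rx":0.0,"ry":0.0,"rz":0.0,"grip":1.0},{"x":0.0,"y":0.0,"z":-1.0,"rx":0.0,"ry":0.0,"rz":0.0,"grip":1.0},{"x":0.0,"y":0.0,"z":-1.0,"rx":0.0,"ry":0.0,"rz":0.0,"grip":1.0},{"x":0.0,"y":0.0,"z":-1.0,"rx":0.0,"ry":0.0,"rz":0.0,"grip":1.0},{"x":0.0,"y":0.0,"z":-1.0,"rx":0.0,"ry":0.0,"rz":0.0,"grip":1.0}]}}

```text
time: 13.57
eef_pos: [0.5531, 0.1261, 0.2211]
ee_rot: [[0.983, -0.182, 0.001], [-0.182, -0.983, -0.0], [0.001, 0.0, -1.0]]
contact_force: [1.1, -0.0, -0.2]
width: 0.0
grasp_force: 0.0
```

{"api": "apply_moves", "payload": {"steps": [{"x":0.0,"y":0.0,"z":0.0,"rx":0.0,"ry":0.0,"rz":0.0,"grip":1.0},{"x":0.0,"y":0.0,"z":0.0,"rx":0.0,"ry":0.0,"rz":0.0,"grip":1.0},{"x":0.0,"y":0.0,"z":0.0,"rx":0.0,"ry":0.0,"rz":0.0,"grip":1.0}]}}

```text
time: 13.82
eef_pos: [0.5526, 0.1263, 0.2193]
ee_rot: [[0.983, -0.181, -0.0], [-0.181, -0.983, -0.0], [-0.0, 0.0, -1.0]]
contact_force: [0.3, -0.1, -0.3]
width: 0.0002
grasp_force: 0.0
```

```bash
python3 - <<'E'
from h import *
np.set_printoptions(precision=4,suppress=True)
out=[]
for cam,box in(("scene",(130,120)),("side",(180,90))):
    im,D=cap(cam,cam+"2")
    for q in("stop_tab","stop_crown","lever_grip","spray_mid","square_mid","tube_mid","plate_mid","tin_mid"):
        print(cam,q,[(round(x["confidence"],2),by_depth(cam,x["point"],D)) for x in env.place_of(q,cam)[:1]])
    out.append(cv2.resize(im[box[1]:box[1]+300,box[0]:box[0]+280,::-1],(400,428)))
cv2.imwrite("pics/fin.png",np.hstack(out));s=env.get_state();print(s["time"],s["eef_pos"])
E
```

```text
scene stop_tab [(0.81, array([ 0.5429, -0.1462,  0.1139]))]
scene stop_crown [(0.92, array([ 0.5541, -0.1491,  0.0751]))]
scene lever_grip [(0.56, array([ 0.5777, -0.3683,  0.0872]))]
scene spray_mid [(0.86, array([0.696 , 0.2335, 0.1085]))]
scene square_mid [(0.65, array([0.4505, 0.0433, 0.0303]))]
scene tube_mid [(0.75, array([ 0.7027, -0.1545,  0.0405]))]
scene plate_mid [(0.56, array([ 0.3985, -0.119 ,  0.0078]))]
scene tin_mid [(0.94, array([ 0.5803, -0.3662,  0.0907]))]
side stop_tab [(0.61, array([ 0.5413, -0.1449,  0.1082]))]
side stop_crown [(0.8, array([ 0.5347, -0.1447,  0.0753]))]
side lever_grip [(0.71, array([ 0.5406, -0.1494,  0.0721]))]
side spray_mid [(0.77, array([0.6694, 0.2356, 0.1222]))]
side square_mid [(0.72, array([0.4536, 0.039 , 0.0292]))]
side tube_mid [(0.69, array([ 0.6903, -0.1441,  0.0401]))]
side plate_mid [(0.75, array([ 0.3952, -0.1227,  0.0081]))]
side tin_mid [(0.85, array([ 0.5674, -0.3348,  0.005 ]))]
14.7167 [0.5526 0.1264 0.2198]
```

View pics/fin.png

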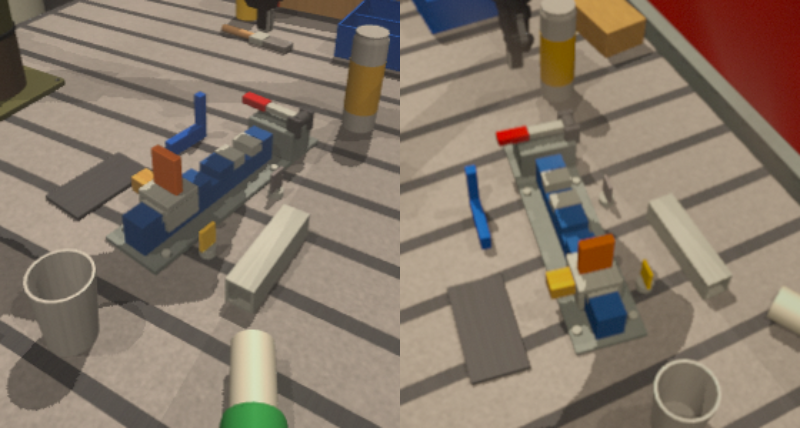

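The picture shows the stop down over the keeper by the yellow flag (about 165,175 in the left view). The lever lies flat (about 270,103) and the bystanders haven't moved.

```bash
python3 -c "
from workcell import env
print(env.job_done())"
```

```text
the job is handed in; nothing more can be done
None
```

The stop is fully home in the notch on the yellow-flag side, the lever is pressed flat against its stop, and the job was handed in at about 14.7 s with the arm clear and the bystanders untouched; no verdict came back.

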